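Load the block on the indexing slide and bring it to the green station

TASK

Gently lay the brown manifold block that lies in front of the slide lengthwise in the blue cradle of the slide's carrier and let go of it. Then push the carrier along its rail to the next station, the middle one marked green, until it clicks into that station's detent; do not run on past it. Leave the block fully down in the cradle and the carrier resting in the detent.

Things in the scene. Friction and masses are not known exactly. Their poses are not given: they have to be found in the camera images.
- dark_block: brown manifold block (a paler one lies behind the slide and stays there), a square bar 44 x 211 x 44 mm, 0.6 to 0.95 kg, lying on the bench between the robot and the slide. Origin: centre of its underside; its y axis runs along its length, z up. Grasp it across its 44 mm sides near the middle of its length. Either end may point either way
- slide_base: indexing slide fixed to the bench: dark steel base plate 150 x 390 x 10 mm with a rail along its y axis. Origin: centre of the underside; its -x side looks roughly to the robot. Three stations 80 mm apart have patches on both long edges: white at y = +80 mm, green at y = 0, white at y = -80 mm. It carries the carrier
- carrier (a joint): carrier's travel along the rail, m, growing towards -y of slide_base: 0 first (white) station, 0.08 green, 0.16 last (white); starts between the first two. At each station a sprung roller clicks between two bars: they resist from 17 mm before it (up to 9 N), crest 8.5 mm before, then the spring draws the carrier in. Elsewhere about 1.2 N of friction
- cradle_seat (a point): centre of the cradle on the carrier, 42 mm above the bench, level with its white rest pads; y along the cradle, z up. A seated block has its origin here. Blue saddles, 30 mm long, stand at y = +-70 mm: cheeks 48 mm apart, 14 mm high, flared to 27 mm. End lips 226 mm apart, 14 mm high. Carrier plate 90 x 244 mm, top 4 mm below this point; sides open at mid-length
- push_knob (a point): point on the axis of the red upright knob on the carrier, 90 mm above the bench: diameter 20 mm, its top 15 mm above this point, its foot 42 mm below it, 62 mm from the cradle's centre line on the side of the robot and 80 mm from the cradle's centre along +y
- green_station (a point): point on slide_base where cradle_seat lies when the carrier is at the green station

How it is judged:
By the outcome, as a careful person would: the job done as asked, in the order asked, and still so for the second after the job is handed in, with the robot touching nothing.
It also fails if it takes over 64 s, if anything falls off the work surface, if the arm or the gripper's body presses on something with over 40 N, if the wrist force passes 120 N, or if a joint passes its speed limit or range.

ROBOT

A 6-joint arm with a two-finger parallel gripper is mounted at the origin on a cart in front of the work surface, level with it; the furniture and walls round the work are solid. World frame = base frame: x ahead of the robot, y to its left, z up, the work surface at z = 0. Lengths are in m, angles in rad, forces in N, time in s.
With the tool pointing down it reaches from about 0.3 to 0.875 m from the base axis. Payload 6.4 kg.
Tool frame: the origin (TCP) lies on the centre line of the jaws, within the pads' length; the fingertips stand 19 mm ahead of it and the grasp point (between the pads) is the TCP; z points along the fingers, y is the direction in which the jaws open and shut (so a half turn about z gives the same grasp; the last joint's range is limited). The gripper opens to 85 mm and grips with 20 to 120 N. Pads are 22 mm wide; open, the fingers measure 114 mm over their backs; the gripper's body (76 mm by 85 mm) begins 54 mm behind the grasp point. The pads swing forward as they close: fully open they stand 13 mm farther back than shut.
Start: joints at [-0.206, 0.181, 1.607, -0, 1.354, -0.206], TCP at [0.575, 0, 0.25] pointing down, gripper open.
Joint ranges: [-2.99, 2.99], [-0.89, 2.07], [0.3, 2.58], [-1.14, 4.28], [0, 2.63], [-3.12, 3.12]. Speed limits (rad/s): [2.57, 2.57, 3.01, 3.14, 3.14, 3.14].

INTERFACE

Orientations are given as a unit quaternion [x, y, z, w].
In Python, from plant import env gives the robot as it stands. The module is installed in compiled form; this text tells all that it offers. Calls block until the motion is done:
- env.move_ptp(position, orientation): joint-space move of the TCP to a pose.
- env.move_linear(position, orientation=None, rate=0.15, until_force=None): straight line of the TCP; orientation=None keeps the orientation; rate is the mean speed in m/s. With until_force (N) it stops when the force on the tool has changed by that much, and returns True; else False.
- env.set_joints(angles): joint-space move.
- env.open_gripper() and env.gripper_close(f_grip=None): open the fingers fully, or close them until they stop; f_grip is the grip in N (None keeps the last).
- env.wait(seconds).
- env.solve_ik(position, orientation): joint angles nearest the present ones, or None.
- env.read_state(): the state.
- env.snapshot(name): name is "scene" or "side" or "wrist"; returns (picture, depth): 400x640x3 uint8, red, green, blue; 400x640 float32, m along the optical axis (not along the pixel's ray), 0 where there is no reading.
- env.get_calibration(name): a dict with "intrinsics" (3x3 intrinsics, pixels), "eye" and "rotation" of the camera in the world. Camera axes: x right, y down, z forward; pixel columns grow to the right and rows downward; lengths in m; the calibration is good to about 2 mm. A picture is of the moment at which its call begins: read the wrist's pose just before it. get_calibration takes no time and is no camera call; for the wrist camera it gives the pose at the moment of the call.
A pose or a line that the arm cannot do raises env.IKError and nothing moves.
- env.close_job(): hands the job in, once; it reports no verdict.
The state is a dict: "time": time; "joint_positions": joint angles; "joint_velocities": joint speeds; "tau": joint torques, N m; "ee_pos": TCP position; "eef_rot": TCP orientation; "contact_force": force on the tool from outside, world axes, zero at the start; "ft_torque": the same for the moment, N m; "width": finger opening in m.
Only numpy, scipy, OpenCV 4.12 (cv2) and the standard library are available. Lean on these libraries where they do the work, as an engineer would, in place of code of your own. Each camera call takes 0.05 s, during which the arm holds its last target.

## Working session

There is one attempt and no reset: what is moved stays moved. The work goes in short steps, each a Python script; the robot and the scene stay as the last script left them, time stands still between calls to the robot, and variables do not carry over. Pictures are saved under pics/ and viewed, and the job is handed in when it is done.

```bash
mkdir -p pics; cat > h.py <<'E'
import numpy as np, cv2
from plant import env
def snap(cam,name):
    c=env.get_calibration(cam); p,d=env.snapshot(cam)
    cv2.imwrite(f'pics/{name}.png',p[:,:,::-1]); np.savez(f'pics/{name}.npz',p=p,d=d,K=c['intrinsics'],e=c['eye'],R=c['rotation'])
def load(name):
    return np.load(f'pics/{name}.npz')
def px(z,u,v,d=None,plane=None):
    K,e,R=z['K'],z['e'],z['R']
    r=R@np.array([(u-K[0,2])/K[0,0],(v-K[1,2])/K[1,1],1.])
    if plane is not None: return e+r*(plane-e[2])/r[2]
    if d is None: d=z['d'][int(round(v)),int(round(u))]
    return e+r*d
def cloud(z):
    K,e,R=z['K'],z['e'],z['R']; d=z['d']; v,u=np.mgrid[0:400,0:640]
    P=np.stack([(u-K[0,2])/K[0,0]*d,(v-K[1,2])/K[1,1]*d,d],-1)@np.array(R).T+e
    P[d==0]=np.nan
    return P
E
python3 - <<'E'
from h import *
for c in ['scene','side','wrist']:
    snap(c,c+'0'); z=load(c+'0'); print(c,z['K'].tolist(),z['e'],z['R'].tolist())
s=env.read_state(); print(s['time'],s['ee_pos'],s['eef_rot'],s['contact_force'],s['width'])
E
```

```text
scene [[482.35887900080144, 0.0, 314.8644115492462], [0.0, 482.35887900080144, 198.62998103509156], [0.0, 0.0, 1.0]] [-0.0514229  -0.56178904  0.66503484] [0.7947152343507654, -0.44591048124772914, 0.19690949360196877, -0.3616879737199494]
side [[390.9449814745857, 0.0, 318.9700100351337], [0.0, 390.9449814745857, 198.86209011798678], [0.0, 0.0, 1.0]] [0.69306485 0.45188652 0.54447504] [0.13354869183654858, 0.8688019114204129, -0.472061733303779, -0.06712455267050561]
wrist [[321.75766613346326, 0.0, 323.128983478104], [0.0, 321.75766613346326, 198.30828284274162], [0.0, 0.0, 1.0]] [0.57549102 0.06667157 0.37171136] [0.9910410857698958, -0.00022511590063899816, -0.0006550504350240973, 0.13355555603487698]
0.15 [5.74604152e-01 1.01942663e-04 2.49592474e-01] [ 7.07094885e-01  7.07118337e-01 -3.80545553e-04 -5.79582343e-04] [ 0.46631414 -0.03171531  0.30278339] 0.08558212609871241
```

```bash
sed -i "s/^def load(name):/from scipy.spatial.transform import Rotation as Ro\ndef load(name):/; s/return np.load(f'pics\/{name}.npz')/z=dict(np.load(f'pics\/{name}.npz')); z['R']=Ro.from_quat(z['R']).as_matrix(); return z/" h.py
python3 - <<'E'
from h import *
for c in ['scene','side','wrist']:
    z=load(c+'0');print(z['R'].round(3).tolist()); P=cloud(z); print(np.nanmin(P.reshape(-1,3),0),np.nanmedian(P[:,:,2]))
E
```

```text
[[0.525, -0.566, 0.636], [-0.851, -0.341, 0.399], [-0.01, -0.75, -0.661]]
[-0.01659945 -0.75072416 -0.81613171] 0.008809985773204576
[[-0.955, 0.169, -0.243], [0.295, 0.519, -0.802], [-0.009, -0.838, -0.545]]
[-2.11074477 -2.46141654 -0.81531742] 0.015012972566843141
[[1.0, -0.0, -0.001], [-0.001, -0.964, -0.265], [-0.001, 0.265, -0.964]]
[-0.53452532 -0.33216104 -0.81099253] 0.005785196402446846
```

View pics/scene0.png

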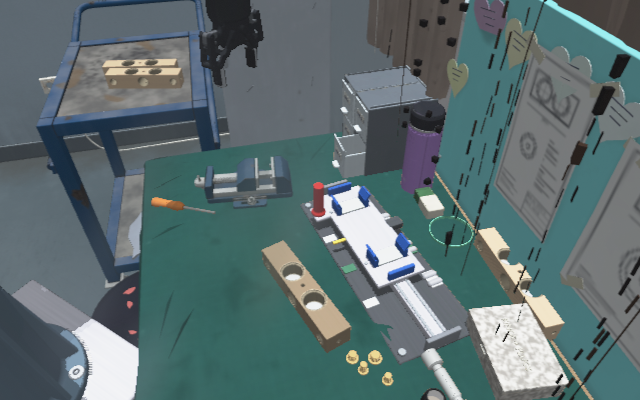

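View pics/side0.png

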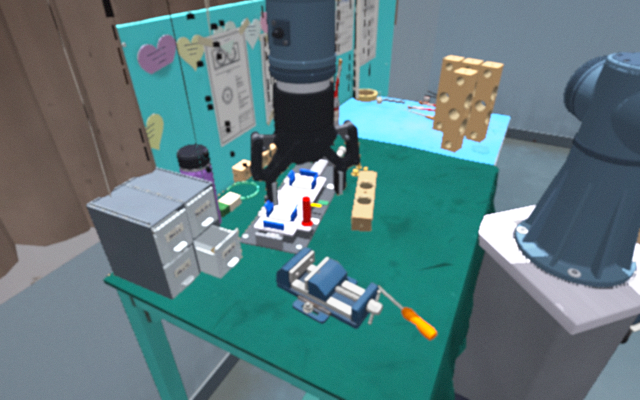

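View pics/wrist0.png

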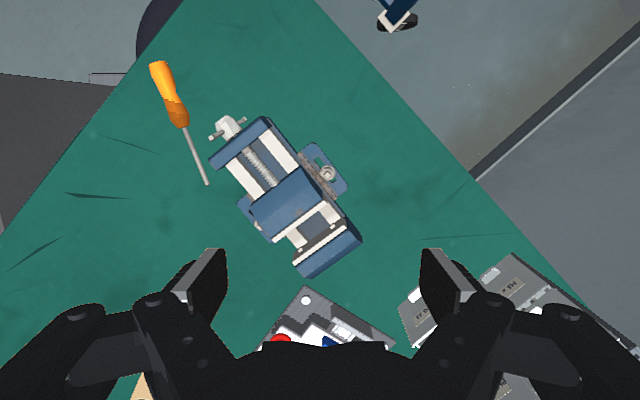

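```bash
python3 - <<'E'
from h import *
z=load('scene0'); P=cloud(z)
c=cv2.imread('pics/scene0.png')[170:370,240:480]; cv2.imwrite('pics/c1.png',cv2.resize(c,None,fx=3,fy=3,interpolation=cv2.INTER_CUBIC))
for n,u,v in [('vise',248,185),('blk',304,292),('knobtop',318,185),('plate',370,230)]: print(n,px(z,u,v))
# block top by height+colour
hsv=cv2.cvtColor(z['p'],cv2.COLOR_RGB2HSV)
r=np.zeros((400,640),bool); r[235:355,255:355]=1
m=r&(abs(P[:,:,2]-.044)<.006)&(hsv[:,:,0]<25)
q=P[m]; print(m.sum(),np.median(q[:,2]))
rect=cv2.minAreaRect(q[:,:2].astype(np.float32)*1000);print(rect)
# plate pads
for zz in (.010,.038,.042): 
    r=np.zeros((400,640),bool); r[170:300,310:430]=1
    m=r&(abs(P[:,:,2]-zz)<.003); print(zz,m.sum(),cv2.minAreaRect(P[m][:,:2].astype(np.float32)*1000))
E
```

```text
vise [ 0.51126604 -0.04956048  0.04451137]
blk [ 0.34575995 -0.28945729  0.04242966]
knobtop [ 0.52075159 -0.20940337  0.10620522]
plate [ 0.52871178 -0.3153409   0.03907509]
2433 0.04339287984768436
((355.7677307128906, -279.45428466796875), (212.64633178710938, 45.07252502441406), 63.277801513671875)
0.01 5613 ((568.8880004882812, -298.2742614746094), (355.0328369140625, 233.9350128173828), 32.08872604370117)
0.038 3802 ((528.660400390625, -303.1220703125), (340.4717102050781, 212.6371612548828), 22.581531524658203)
0.042 1784 ((527.8777465820312, -304.53338623046875), (342.21868896484375, 209.50506591796875), 22.7521915435791)
```

View pics/c1.png

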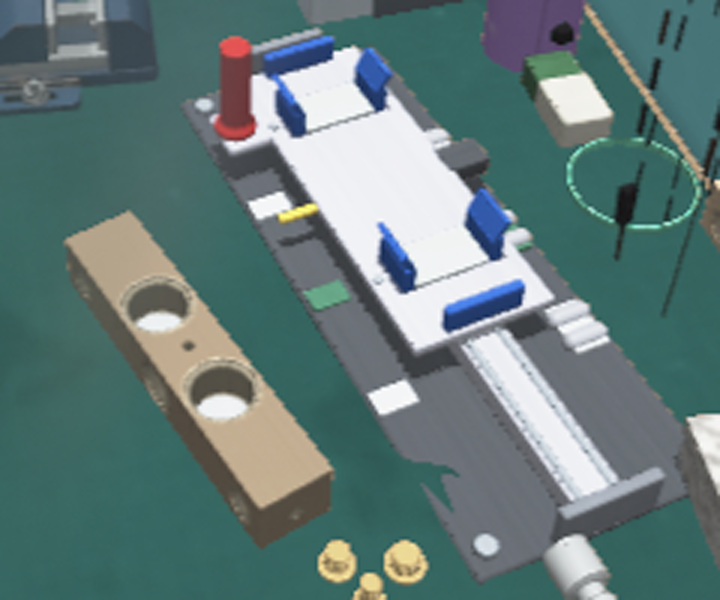

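```bash
cat >> h.py <<'E'
def quat(th):  # tool x at angle th in world, tool z down
    x=np.array([np.cos(th),np.sin(th),0]); z=np.array([0,0,-1.]); y=np.cross(z,x)
    return Ro.from_matrix(np.stack([x,y,z],1)).as_quat()
E
python3 - <<'E'
from h import *
q=quat(np.radians(63.3)); 
j=env.solve_ik([.41,-.36,.42],q); print(j)
env.move_ptp([.41,-.36,.42],q); print(env.read_state()['time'])
snap('wrist','w1')
for p in ([.356,-.2795,.03],[.52,-.31,.08]): print(env.solve_ik(p,q))
E
```

```text
[-9.38169256e-01  2.77277320e-02  1.43888635e+00 -4.44089210e-16
  1.67497857e+00 -4.72166345e-01]
1.7333
[-9.28896660e-01  2.56766617e-01  2.04561622e+00 -4.44089210e-16
  8.39209817e-01 -4.62893750e-01]
[-7.33420509e-01  4.45941695e-01  1.64238890e+00 -4.44089210e-16
  1.05326206e+00 -2.67417599e-01]
```

View pics/w1.png

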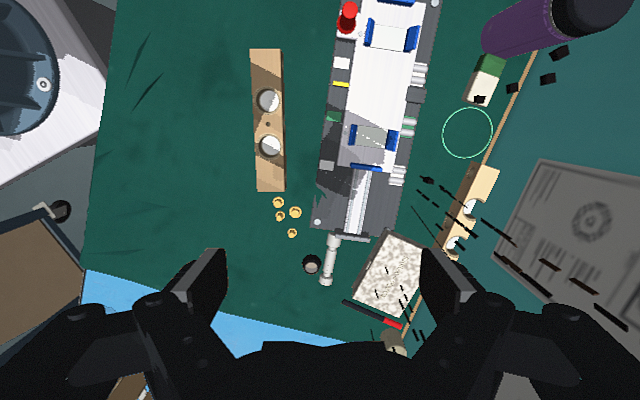

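```bash
python3 - <<'E'
from h import *
c=cv2.imread('pics/w1.png')[0:200,310:450]; cv2.imwrite('pics/c2.png',cv2.resize(c[:,:],None,fx=4,fy=4,interpolation=cv2.INTER_CUBIC)[:600])
cv2.imwrite('pics/c3.png',cv2.resize(c[100:],None,fx=5,fy=5,interpolation=cv2.INTER_CUBIC))
z=load('w1');P=cloud(z)
r=np.zeros((400,640),bool); r[40:200,240:295]=1
m=r&(abs(P[:,:,2]-.044)<.006); print(cv2.minAreaRect(P[m][:,:2].astype(np.float32)*1000), np.median(P[m][:,2]))
E
```

```text
((357.3415222167969, -280.38458251953125), (209.55319213867188, 44.014007568359375), 63.2806510925293) 0.04222754656320221
```

View pics/c2.png

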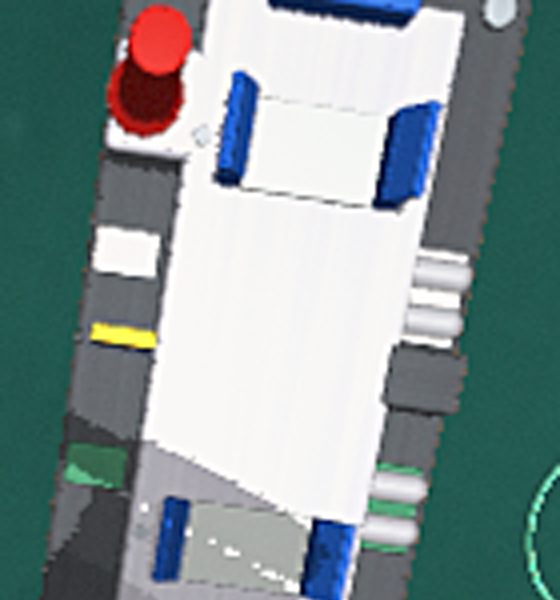

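View pics/c3.png

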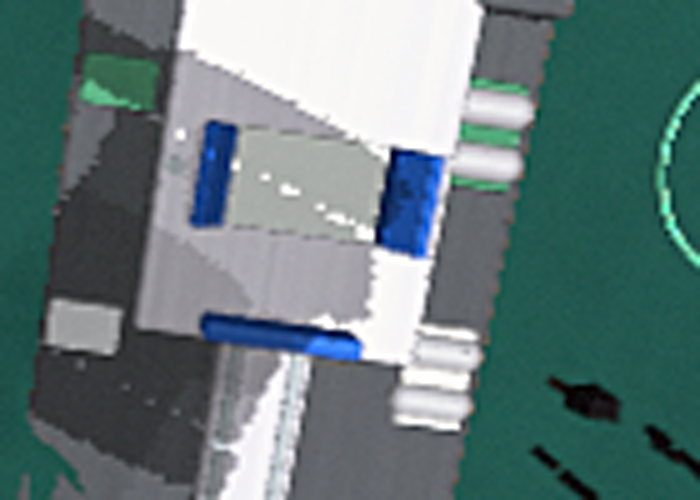

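```bash
python3 - <<'E'
from h import *
z=load('w1')
a=lambda x,y:((x+.5)/4-.5+310,(y+.5)/4-.5)
b=lambda x,y:((x+.5)/5-.5+310,(y+.5)/5-.5+100)
p1=np.array([px(z,*a(*t),plane=.042)[:2] for t in [(262,97),(388,113),(376,206),(243,186)]])
p2=np.array([px(z,*b(*t),plane=.042)[:2] for t in [(240,127),(388,150),(372,241),(230,224)]])
print(p1,p2)
c1,c2=p1.mean(0),p2.mean(0); d=c1-c2; print('seat',(c1+c2)/2,np.linalg.norm(d),np.degrees(np.arctan2(d[1],d[0])))
W=[px(z,*a(127,251),plane=.01),px(z,*a(97,466),plane=.01),px(z,*b(83,327),plane=.01)]
G=[px(z,*a(430,298),plane=.01),px(z,*b(488,135),plane=.01),px(z,*b(432,378),plane=.01)]
print(np.array(W),np.array(G))
W=np.array(W)[:,:2];d=W[0]-W[2];print('Wdir',np.linalg.norm(d),np.degrees(np.arctan2(d[1],d[0])))
G=np.array(G)[:,:2];d=G[0]-G[2];print('Gdir',np.linalg.norm(d),np.degrees(np.arctan2(d[1],d[0])))
print('green mid',(W[1]+G[1])/2, 'meas', (W.mean(0)+G.mean(0))/2)
print('knobtop',px(z,*a(160,40),plane=.105))
# same check in scene image: knob top
s=load('scene0'); print(px(s,318.0,185,plane=.105))
# pads by depth check
print([px(z,*a(*t)).round(4) for t in [(320,150),(270,300)]],px(z,*b(300,180)))
# plate rect via depth
P=cloud(z); r=np.zeros((400,640),bool); r[0:180,310:430]=1
m=r&(abs(P[:,:,2]-.038)<.006)
k=cv2.connectedComponents(m.astype(np.uint8)); print(m.sum(),cv2.minAreaRect(P[m][:,:2].astype(np.float32)*1000))
E
```

```text
[[ 0.5585519  -0.22810102]
 [ 0.59603585 -0.25260794]
 [ 0.58053427 -0.27852306]
 [ 0.54075023 -0.25119693]] [[ 0.47803103 -0.34247061]
 [ 0.51537023 -0.36885384]
 [ 0.49990469 -0.39187901]
 [ 0.46294141 -0.36750518]]
seat [ 0.52901495 -0.3101422 ] 0.1400931561680199 55.223325633203764
[[ 0.49784384 -0.24896736  0.01      ]
 [ 0.45230179 -0.31559047  0.01      ]
 [ 0.40609753 -0.38068046  0.01      ]] [[ 0.59534021 -0.3168525   0.01      ]
 [ 0.55086347 -0.38340442  0.01      ]
 [ 0.50317983 -0.44873224  0.01      ]]
Wdir 0.16051706291165702 55.14040649331273
Gdir 0.16089064615675389 55.05332822911806
green mid [ 0.50158263 -0.34949744] meas [ 0.50093778 -0.34903791]
knobtop [ 0.52256138 -0.20903812  0.105     ]
[ 0.52198559 -0.20864338  0.105     ]
[array([ 0.5701, -0.2527,  0.0413]), array([ 0.5349, -0.2902,  0.036 ])] [ 0.48784156 -0.36518954  0.04076072]
9757 ((528.18017578125, -313.6934814453125), (242.37733459472656, 139.81207275390625), 60.91908645629883)
```

```bash
python3 - <<'E'
from h import *
q=quat(np.radians(63.3)); c=[.3566,-.2800]
env.move_ptp([*c,.12],q)
print(env.move_linear([*c,.030],rate=.1,until_force=15))
env.gripper_close(60); s=env.read_state(); print(s['width'],s['ee_pos'],s['contact_force'],s['time'])
env.move_linear([*c,.15],rate=.1)
s=env.read_state(); print(s['width'],s['ee_pos'],s['contact_force'],s['time'])
q2=quat(np.radians(55.15)); 
env.move_ptp([.529,-.310,.15],q2)
env.move_linear([.529,-.310,.042+.030+.040],rate=.08)
s=env.read_state(); print(s['width'],s['ee_pos'],s['contact_force'],s['ft_torque'],s['time'])
snap('scene','s2'); snap('wrist','w2'); snap('side','d2')
c=cv2.imread('pics/s2.png')[130:310,290:450]; cv2.imwrite('pics/c4.png',cv2.resize(c,None,fx=3.3,fy=3.3,interpolation=cv2.INTER_CUBIC))
E
```

```text
False
0.04291561933070269 [ 0.35670723 -0.28023995  0.03053271] [-1.54045238  0.78176734  5.15606399] 4.5
0.042914394411952224 [ 0.35622524 -0.27953862  0.14925316] [ 0.11954111  0.80834997 -8.44379129] 5.85
0.04291635005088623 [ 0.52887402 -0.31001526  0.11171675] [ 0.15173611 -0.22025362 -8.20978796] [-0.0110625  -0.01093999  0.01529962] 7.2083
```

View pics/c4.png

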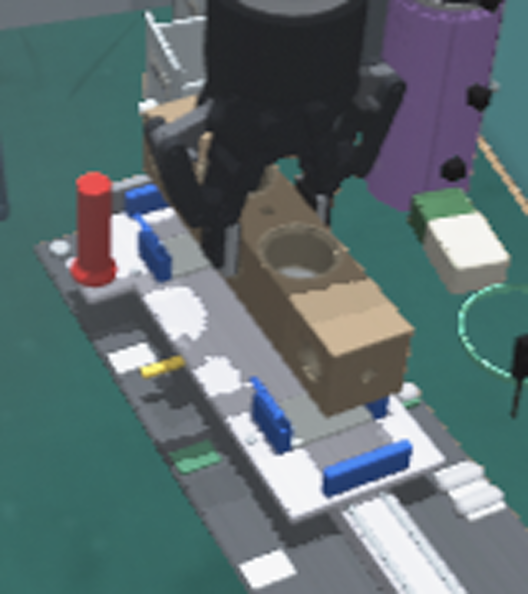

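View pics/d2.png

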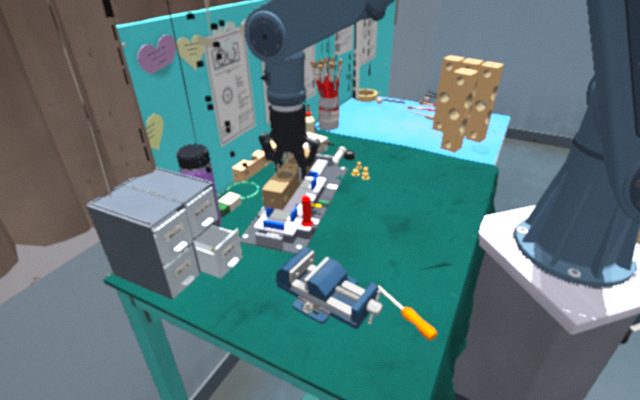

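View pics/w2.png

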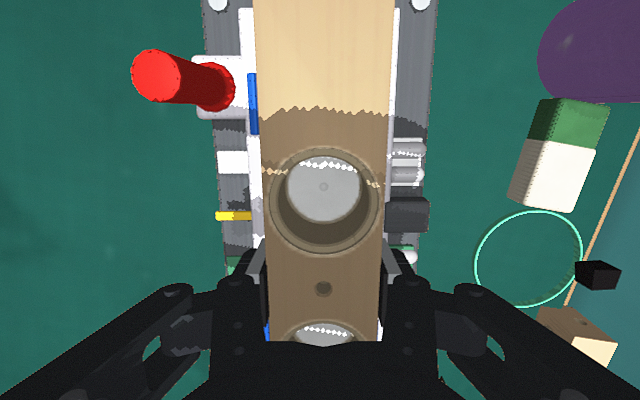

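```bash
python3 - <<'E'
from h import *
z=load('w2'); print(px(z,323,289,plane=.1257))
s=load('s2'); P=cloud(s)
print('knob',px(s,290+94/3.3,130+182/3.3,plane=.105))
hsv=cv2.cvtColor(s['p'],cv2.COLOR_RGB2HSV)
for t in [(338,352),(412,327)]: print(px(s,290+t[0]/3.3,130+t[1]/3.3,plane=.1257))
E
```

```text
[ 0.5307787  -0.30956336  0.1257    ]
knob [ 0.52207169 -0.20962122  0.105     ]
[ 0.4533195  -0.38572759  0.1257    ]
[ 0.48666113 -0.40890298  0.1257    ]
```

```bash
python3 - <<'E'
from h import *
def pr(t):
    s=env.read_state(); print(t,s['width'].__round__(4),s['ee_pos'].round(4),s['contact_force'].round(2),s['ft_torque'].round(2),s['time'])
env.move_linear([.529,-.310,.082],rate=.05,until_force=8); pr('a')
r=env.move_linear([.529,-.310,.068],rate=.02,until_force=5); pr(r)
snap('scene','s3'); snap('wrist','w3')
c=cv2.imread('pics/s3.png')[130:310,290:450]; cv2.imwrite('pics/c5.png',cv2.resize(c,None,fx=3.3,fy=3.3,interpolation=cv2.INTER_CUBIC))
E
```

```text
a 0.0428 [ 0.5291 -0.3101  0.082 ] [-0.49  1.69 -8.35] [0.01 0.19 0.11] 8.1083
True 0.0434 [ 0.5291 -0.3101  0.0726] [-0.63  0.21  5.28] [0.08 0.15 0.05] 8.625
```

View pics/c5.png

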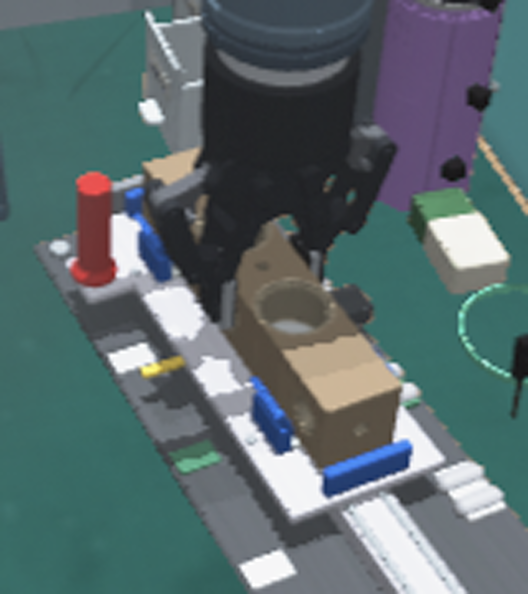

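```bash
python3 - <<'E'
from h import *
def pr(t):
    s=env.read_state(); print(t,s['width'].__round__(4),s['ee_pos'].round(4),s['contact_force'].round(2),s['time'])
env.open_gripper(); pr('open')
env.move_linear([.529,-.310,.20],rate=.12); pr('up')
y=np.array([.5714,.8207]); k=np.array([.523,-.209])
env.gripper_close(20)
p=k+.045*y
env.move_linear([*p,.20],rate=.2)
snap('scene','s4'); snap('wrist','w4')
c=cv2.imread('pics/s4.png')[130:310,290:450]; cv2.imwrite('pics/c6.png',cv2.resize(c,None,fx=3.3,fy=3.3,interpolation=cv2.INTER_CUBIC))
z=load('s4');P=cloud(z);r=np.zeros((400,640),bool); r[170:270,330:420]=1
hsv=cv2.cvtColor(z['p'],cv2.COLOR_RGB2HSV)
m=r&(abs(P[:,:,2]-.086)<.008)&(hsv[:,:,0]<25)&(hsv[:,:,1]>50); Q=P[m]; A=np.c_[Q[:,:2],np.ones(len(Q))]
co=np.linalg.lstsq(A,Q[:,2],rcond=None)[0]; print(len(Q),np.median(Q[:,2]),co, cv2.minAreaRect(Q[:,:2].astype(np.float32)*1000))
print(env.read_state()['time'])
E
```

```text
open 0.0859 [ 0.527  -0.3081  0.0697] [ 0.03 -0.59  0.15] 9.225
up 0.0854 [ 0.5285 -0.3096  0.1989] [-0.54  1.21 -0.34] 10.4583
1617 0.085548933922039 [ 0.02776516 -0.01586541  0.06570502] ((528.353759765625, -310.04547119140625), (212.2503204345703, 45.92910385131836), 54.90117645263672)
12.175
```

View pics/c6.png

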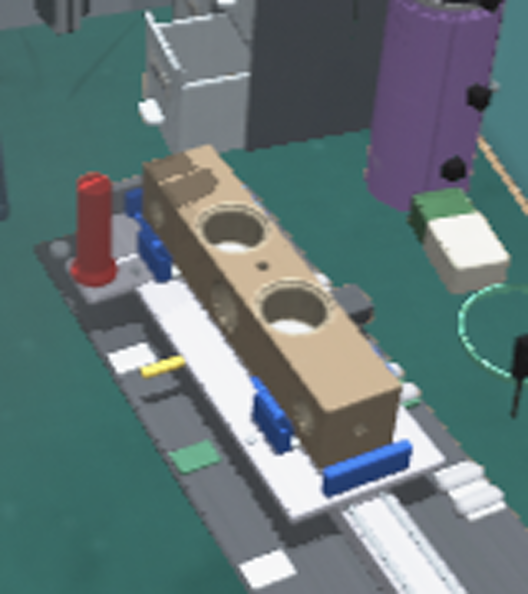

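View pics/w4.png

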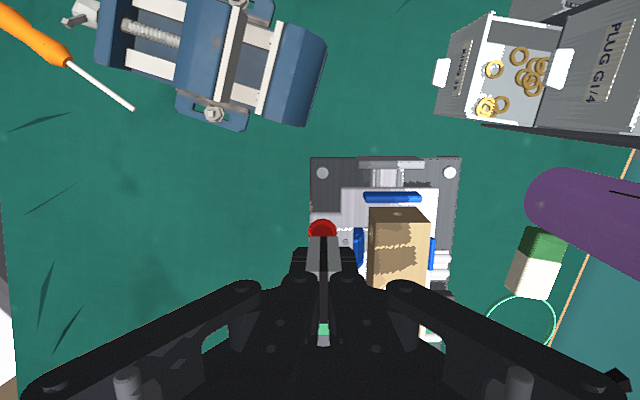

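```bash
python3 - <<'E'
from h import *
def pr(t):
    s=env.read_state(); print(t,s['ee_pos'].round(4),s['contact_force'].round(2),s['time']); return s
y=np.array([.5714,.8207]); k=np.array([.523,-.209]); g=lambda a:[*(k+a*y),.100]
print(env.move_linear(g(.045),rate=.1,until_force=10)); pr('down')
r=env.move_linear(g(.015),rate=.02,until_force=1.5); s=pr(r)
a=(s['ee_pos'][:2]-k)@y; print('contact along',a)
snap('scene','s5'); z=load('s5')
c=cv2.imread('pics/s5.png')[130:310,290:450]; cv2.imwrite('pics/c7.png',cv2.resize(c,None,fx=3.3,fy=3.3,interpolation=cv2.INTER_CUBIC))
E
```

```text
False
down [ 0.5493 -0.1724  0.1008] [ 0.06 -0.01  0.14] 13.325
True [ 0.5345 -0.1918  0.0995] [ 0.5  -0.35  0.3 ] 14.425
contact along 0.02074037812594802
```

View pics/c7.png

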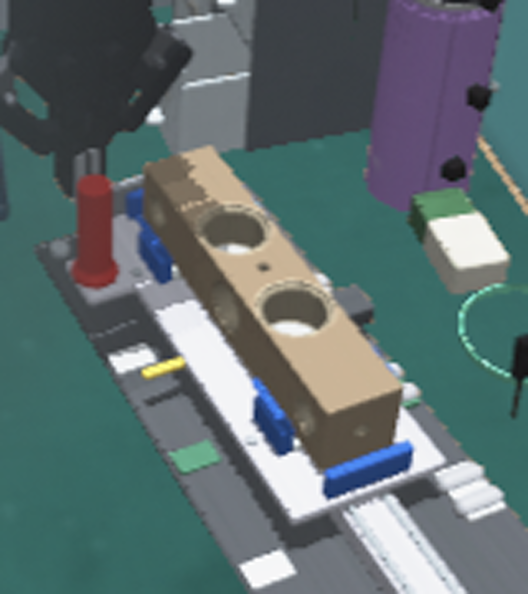

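```bash
python3 - <<'E'
from h import *
y=np.array([.5714,.8207]); k=np.array([.523,-.209]); g=lambda a:[*(k+a*y),.100]
for d in [.026,.032,.036,.039,.041,.043]:
    env.move_linear(g(.0207-d),rate=.02)
    s=env.read_state(); print(d,(.0207-(s['ee_pos'][:2]-k)@y).round(4),'F',(s['contact_force'][:2]@y).round(2),s['time'])
snap('scene','s6'); z=load('s6')
c=cv2.imread('pics/s6.png')[150:330,270:430]; cv2.imwrite('pics/c8.png',cv2.resize(c,None,fx=3.3,fy=3.3,interpolation=cv2.INTER_CUBIC))
E
```

```text
0.026 0.0261 F -0.23 15.9417
0.032 0.0315 F 4.97 16.3917
0.036 0.0325 F 17.76 16.7417
0.039 0.0356 F 17.14 17.0417
0.041 0.0389 F 11.78 17.2917
0.043 0.0426 F 3.21 17.5417
```

View pics/c8.png

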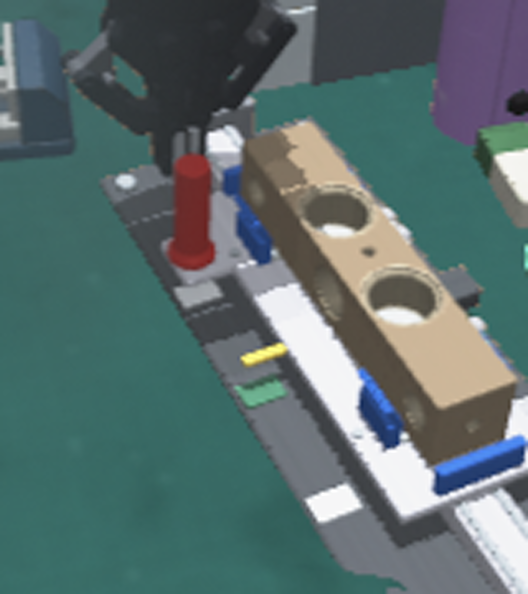

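```bash
python3 - <<'E'
from h import *
y=np.array([.5714,.8207]); k=np.array([.523,-.209])
s=load('s6'); p=px(s,270+(192+.5)/3.3-.5,150+(163+.5)/3.3-.5,plane=.105)
o=load('s5'); p0=px(o,290+94.5/3.3-.5,130+183.5/3.3-.5,plane=.105)
print(p0,p,(p0-p)[:2]@y)
st=env.read_state(); print(st['contact_force'],st['ee_pos'])
E
```

```text
[ 0.52185615 -0.20901214  0.105     ] [ 0.4979782  -0.24349161  0.105     ] 0.04194116075324442
[2.61428966 1.86076592 0.67922048] [ 0.51055915 -0.22729999  0.10017162]
```

```bash
python3 - <<'E'
from h import *
y=np.array([.5714,.8207]); k=np.array([.523,-.209]); g=lambda a:[*(k+a*y),.100]
env.wait(.3); s=env.read_state(); print((.0207-(s['ee_pos'][:2]-k)@y).round(4),s['contact_force'])
for d in [.044,.045,.046]:
    env.move_linear(g(.0207-d),rate=.02); env.wait(.1)
    s=env.read_state(); print(d,(.0207-(s['ee_pos'][:2]-k)@y).round(4),'F',(s['contact_force'][:2]@y).round(2),s['time'])
snap('scene','s7'); z=load('s7')
c=cv2.imread('pics/s7.png')[150:330,270:430]; cv2.imwrite('pics/c9.png',cv2.resize(c,None,fx=3.3,fy=3.3,interpolation=cv2.INTER_CUBIC))
E
```

```text
0.0432 [3.62265583 1.35008559 0.42492349]
0.044 0.0445 F -0.5 18.2417
0.045 0.0451 F -0.32 18.5917
0.046 0.046 F 0.49 18.9417
```

View pics/c9.png

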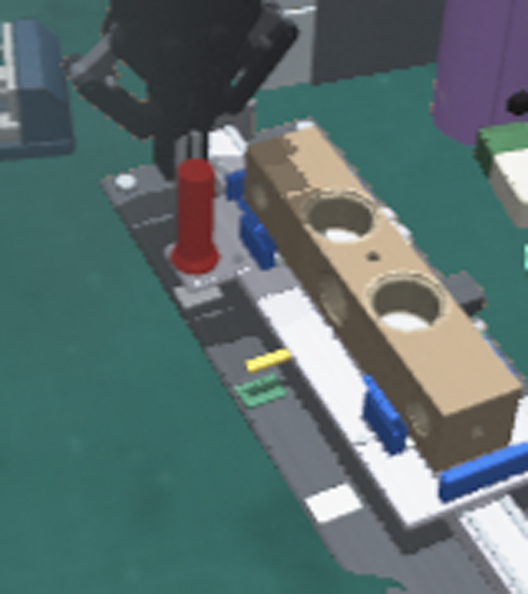

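```bash
python3 - <<'E'
from h import *
y=np.array([.5714,.8207]); k=np.array([.523,-.209])
env.move_linear([*(k+.03*y),.100],rate=.08)
env.move_linear([*(k+.03*y),.25],rate=.15)
env.move_ptp([.41,-.36,.42],quat(np.radians(63.3)))
snap('wrist','w8'); snap('scene','s8'); print(env.read_state()['time'])
c=cv2.imread('pics/w8.png')[0:200,310:450]; cv2.imwrite('pics/c10.png',cv2.resize(c,None,fx=4,fy=4,interpolation=cv2.INTER_CUBIC)[:600])
c=cv2.imread('pics/s8.png')[150:330,270:430]; cv2.imwrite('pics/c11.png',cv2.resize(c,None,fx=3.3,fy=3.3,interpolation=cv2.INTER_CUBIC))
E
```

```text
22.1583
```

View pics/c10.png

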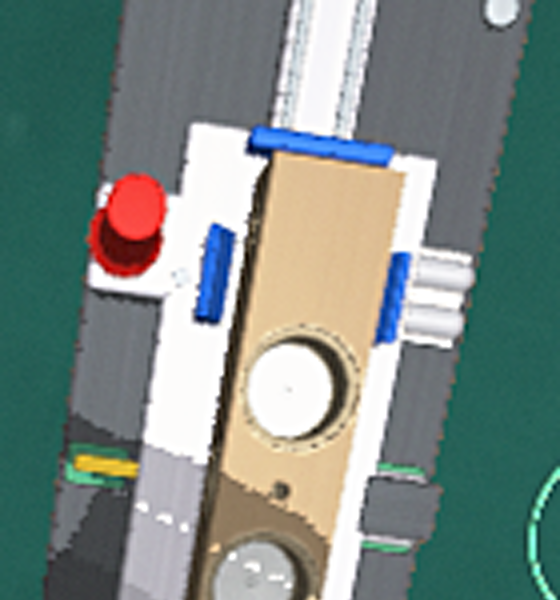

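View pics/c11.png

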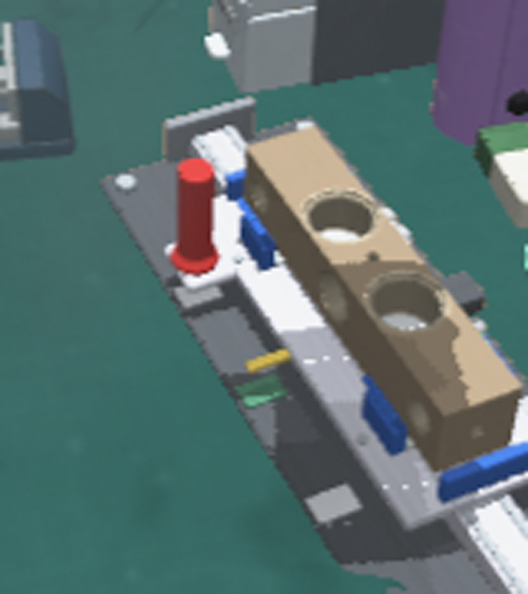

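```bash
python3 - <<'E'
from h import *
z=load('w8'); y=np.array([.5714,.8207]); x=np.array([.8207,-.5714]); gs=np.array([.5012,-.3492])
a=lambda t,w:((t+.5)/4-.5+310,(w+.5)/4-.5)
p=px(z,*a(136,207),plane=.105)[:2]; print('knob-green',(p-gs)@y,(p-gs)@x,'(expect .080,-.062)')
p=px(z,*a(282,490),plane=.086)[:2]; print('block hole-green',(p-gs)@y,(p-gs)@x)
for n in('w8','s8'):
    z=load(n);P=cloud(z);L=(P[:,:,:2]-gs)@np.stack([y,x],1)
    for l in(-.095,-.05,.05,.095):
        m=(abs(L[:,:,0]-l)<.008)&(abs(L[:,:,1])<.015)&(P[:,:,2]>.07); print(n,l,np.median(P[m][:,2]).round(4),m.sum())
print(env.read_state()['contact_force'])
E
```

```text
knob-green 0.07996179602334354 -0.06267551423553326 (expect .080,-.062)
block hole-green 0.0016473472650995061 0.00186018462110868
w8 -0.095 0.0842 219
w8 -0.05 0.0835 184
w8 0.05 0.0832 172
w8 0.095 0.0844 309
s8 -0.095 0.0858 150
s8 -0.05 0.0851 77
s8 0.05 0.0818 141
s8 0.095 0.0857 92
[-0.63938976  0.00888629  0.74578352]
```

Carrier at the station (knob 80.0 mm along from green), block level and fully down. Handing in.

```bash
python3 -c "
from plant import env
print(env.close_job(), env.read_state()['time'])"
```

```text
the job is handed in; nothing more can be done
the job is handed in; nothing more can be done
```

The brown block is lying lengthwise in the blue cradle, released, and the carrier is resting in the green station's detent. I handed the job in shortly after 22.2 s, with the arm clear of everything.

**Placing:** I gripped the block at mid-length and lowered it until the force changed by 5 N. At that point its underside was at about 42 mm, which is pad height.

**Pushing:** I pushed the red knob with closed fingers in small steps. The contact force rose to about 18 N, above the 9 N stated for the detent. It then dropped to zero as the spring drew the carrier in, and I backed off.

**Last checks:**
- **Carrier:** the knob is 80.0 mm along from the green point, where 80 mm is expected. The roller sits between the two green bars and the pointer is over the green patch.
- **Block:** its ends are equally high. The top reads about 84–86 mm, where 86 mm is expected, and depth readings elsewhere ran about 1 mm low. Two mid-length samples read lower, 82 and 83 mm, probably because they fall near the bores.
- **Centring:** the block's centre reads about 2 mm off the green point in both directions. That is within the camera calibration error and the cradle's play.

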